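Drop the spindle lock pin into its hidden notch

TASK

Lock the spindle of the arch trimmer ready for a bur change: lift the red-knobbed lock pin out of the bur stand, put it down through the straight slot in the trimmer's steel table, and draw it along the slot with light pressure, feeling for the notch in the flange hidden below. Stop as soon as it drops in, see that it is fully down with its collar flat on the table, and let go, leaving it standing there. Never force the pin, and leave the loose cast, the articulator and the bowl where they are.

Things in the scene. Friction and masses are not known exactly. Their poses are not given: they have to be found in the camera images.
- pin_knob (a point): Centre of the lock pin's red cylindrical knob (22 mm in diameter, 28 mm high): its top is 14 mm above, its underside 14 mm below, and the shaft's lower end 60 mm below this point. z up along the shaft. At first the pin stands in its socket in the bur stand, its collar resting on the stand's top, so that this point is 30 mm above that top.
- pin_end (a point): The centre of the lower end of the lock pin's shaft, 60 mm below the centre of the knob along the pin's axis.
- lock_pin: The loose lock pin, about 60 g. From below: a steel shaft 8 mm in diameter, 30 mm long, its end slightly chamfered; a steel collar 20 mm in diameter, 16 mm high; the red knob. Origin at the shaft's lower end, z up. Standing on the trimmer's hidden flange, its collar is 10 mm above the trimmer's table; in the notch it goes down until the collar sits flat on the table.
- socket (a point): Mouth of the pin's socket (11 mm wide, 32 mm deep) in the top of the bur stand, a wooden block 90 x 70 x 40 mm (this frame's x, y, height) fixed to the bench. The socket lies 18 mm towards -x from the block's centre. Small burs stand on the block's +x half, up to 15 mm above its top.
- trimmer: Arch trimmer fixed to the bench: white housing 220 x 220 x 130 mm high, flat steel table on top. Origin on the bench under the spindle's axis, the middle of the housing; z up, y along the slot. Collet and bur stick up 42 mm in the middle of the table; a 14 mm high rim runs along its +x edge. Its motor brake holds the spindle fast.
- slot (a point): Middle of the straight slot, level with the table's top (130 mm high), 60 mm towards -x from the spindle. It runs along y, 62 mm long, 12 mm wide, through 4 mm of table. The spindle's flat flange lies hidden 20 mm under the table's top. One notch in it, radial, 11 mm wide, 11 mm deep, flat-floored, crosses under the slot somewhere within 20 mm of its middle.
- cast: Bystander: a loose cream stone dental cast with a row of teeth, about 65 x 62 x 36 mm; origin under its base.
- articulator: Bystander: a loose black articulator holding two casts, about 110 x 95 x 115 mm; origin under its middle.
- bowl: Bystander: a loose green mixing bowl, 110 mm across, 60 mm high; origin under its middle.

How it is judged:
By the outcome, as a careful person would: the job done as asked, in the order asked, and still so for the second after the job is handed in, with the robot touching nothing.
It also fails if it takes over 51 s, if anything falls off the work surface, if the arm or the gripper's body presses on something with over 40 N, if the wrist force passes 120 N, or if a joint passes its speed limit or range.

ROBOT

A 6-joint arm with a two-finger parallel gripper is mounted at the origin on the work surface. World frame = base frame: x ahead of the robot, y to its left, z up, the work surface at z = 0. Lengths are in mm, angles in rad, forces in N, time in s.
With the tool pointing down it reaches from about 400 to 825 mm from the base axis. Payload 7 kg.
Tool frame: the origin (TCP) lies on the centre line of the jaws, within the pads' length; the fingertips stand env.nose_length ahead of it and the grasp point (between the pads) lies 2 mm behind it (env.nose_length is the distance from the TCP to the fingertips, in mm); z points along the fingers, x is the direction in which the jaws open and shut, and the axes are right-handed (so a half turn about z gives the same grasp; the last joint's range is limited). The gripper opens to 88 mm and grips with 3 to 60 N. Pads are 19 mm wide; open, the fingers measure 130 mm over their backs; the gripper's body (78 mm by 193 mm) begins 47 mm behind the grasp point.
Start: joints at [1.612, 0.359, 0.012, 0, -1.224, -0.288], TCP at [164.914, 654.522, 243.561] pointing down, gripper open.
Joint ranges: [-3.07, 3.07], [-1.43, 2.12], [-1.02, 1.25], [-3.03, 1.67], [-3.05, -0], [-3.03, 3.03]. Speed limits (rad/s): [2.39, 2.39, 3.01, 3.14, 3.14, 3.14].

INTERFACE

Orientations are given as [roll, pitch, yaw] about the fixed x, y, z axes, in that order (R = Rz(yaw) Ry(pitch) Rx(roll)).
In Python, from bench import env gives the robot as it stands.
- The arm moves only by the tool move_arm, never from a script. Its argument "deltas" is a list of rows, each a list of 3 entries, a list of its own where there are three numbers: the closure, from -1 (fully open) to 1 (shut), then the shift along the world's x, y, z in units of 250 mm (1.0 is 250 mm), then the turn, a rotation vector about the world's x, y, z in units of 45 degrees (1.0 is 45 degrees). A call has 1 to 20 rows; each row is the pose to reach, as a shift and turn from the pose commanded when the call began; what a row does not reach only later rows make up. A row lasts 1/12 s, in which the tool goes at most 41.7 mm and 7.16 degrees, less where a joint would pass 70% of its speed; a pose out of reach is approached as far as the arm can. A call with a number of a shift or a turn outside -1 to 1 is refused whole. A call with a gripper value outside its range is refused whole. The fingers move at their own pace and stop on an object; "grip_force" is the grip in N (left out, the last holds). Time passes only in rows, so rows that repeat a pose let the fingers close. It gives the time, the measured TCP pose, the force and the opening at its end, in the units of the state.
- env.state(): the state, without advancing time (a new reading comes with each control period).
- env.get_image(name): name is "side" or "top"; returns the picture (420x560x3 uint8, red, green, blue); there is no depth.
- env.camera_info(name): a dict with "mtx" (3x3 intrinsics, pixels), "k1" (the pictures are not rectified: a ray, as slopes to the right and down, at radius r is drawn at 1 + k1 r^2 times it, then the intrinsics apply), "view" (4x4, takes a point from world to camera coordinates). Camera axes: x right, y down, z forward; pixel columns grow to the right and rows downward; lengths in mm; the calibration is good to about 2 mm. A picture is of the moment at which its call begins. camera_info takes no time and is no camera call.
- env.finish_job(): hands the job in, once; it reports no verdict.
The state is a dict: "time_s": time; "joint_pos": joint angles; "qvel": joint speeds; "joint_efforts": joint torques, N m; "tcp_pos": TCP position; "tool_rot": TCP orientation; "wrist_force": force on the tool from outside, world axes, zero at the start; "torque": the same for the moment, N m; "grip_width": opening from 0.0 (shut) to 1.0 (fully open).
Only numpy, scipy, OpenCV 4.12 (cv2) and the standard library are available. Lean on these libraries where they do the work, as an engineer would, in place of code of your own. Each camera call takes 0.05 s, during which the arm holds its last target.

## Working session

There is one attempt and no reset: what is moved stays moved. The work goes in short steps, Python scripts to look and compute and a tool call to move; the robot and the scene stay as the last step left them, time stands still between calls to the robot, and variables do not carry over. Pictures are saved under pics/ and viewed, and the job is handed in when it is done.

Besides the shell and the picture viewer there is one more tool, called as name(argument=value, ...), one argument or row to a line, values as JSON. move_arm: Moves the arm, as the interface text tells. Shifts and turns lie within -1 to 1; 1 stands for 250 mm of shift or 45 degrees of turn. Its arguments: {"type":"object","properties":{"deltas":{"type":"array","items":{"type":"array"}},"grip_force":{"type":"number"}},"required":["deltas"]}

```bash
mkdir -p pics; ls; python3 - <<'E'
from bench import env
import cv2
s=env.state()
print({k:s[k] for k in s}); print(env.nose_length)
for n in("side","top"):
    im=env.get_image(n); cv2.imwrite(f"pics/{n}0.png",im[:,:,::-1]); print(env.camera_info(n))
E
```

```text
pics
{'time_s': 0.0, 'joint_pos': array([ 1.61212172e+00,  3.59357220e-01,  1.10260910e-02, -3.53859591e-04,
       -1.22410100e+00, -2.88118701e-01]), 'qvel': array([ 0.0002311 , -0.00031612,  0.00102298,  0.00136391,  0.00120987,
       -0.00148952]), 'joint_efforts': array([ 1.60283129e-03, -5.82723749e+01,  2.93043405e+01,  6.99700847e+00,
        7.07450919e-03, -1.53832971e-04]), 'tcp_pos': array([164.79822631, 654.07720109, 242.62692451]), 'tool_rot': array([-3.14144673e+00, -1.66290783e-03, -1.81771026e+00]), 'wrist_force': array([-0.57654158,  0.10783905,  0.17834224]), 'torque': array([-0.00360685,  0.00106508,  0.00724732]), 'grip_width': 0.9981705834375602}
17.0
{'mtx': array([[508.22838457,   0.        , 280.91250159],
       [  0.        , 508.22838457, 211.08618863],
       [  0.        ,   0.        ,   1.        ]]), 'k1': -0.04625931701259873, 'view': array([[ 9.70781270e-01, -2.38681265e-01, -2.47987913e-02,
        -5.65817451e+02],
       [-1.46499055e-01, -5.07638406e-01, -8.49023719e-01,
         1.57848909e+02],
       [ 1.90057237e-01,  8.27849324e-01, -5.27772436e-01,
         1.00381695e+03],
       [ 0.00000000e+00,  0.00000000e+00,  0.00000000e+00,
         1.00000000e+00]])}
{'mtx': array([[398.46129763,   0.        , 279.52838605],
       [  0.        , 398.46129763, 218.5031659 ],
       [  0.        ,   0.        ,   1.        ]]), 'k1': 0.0023638786906892274, 'view': array([[-3.21245209e-03, -9.99896367e-01,  1.40333378e-02,
        -4.40571078e+00],
       [-9.91673697e-01,  1.37879252e-03, -1.28768695e-01,
         5.76817625e+02],
       [ 1.28736002e-01, -1.43301553e-02, -9.91575357e-01,
         8.36765558e+02],
       [ 0.00000000e+00,  0.00000000e+00,  0.00000000e+00,
         1.00000000e+00]])}
```

View pics/side0.png

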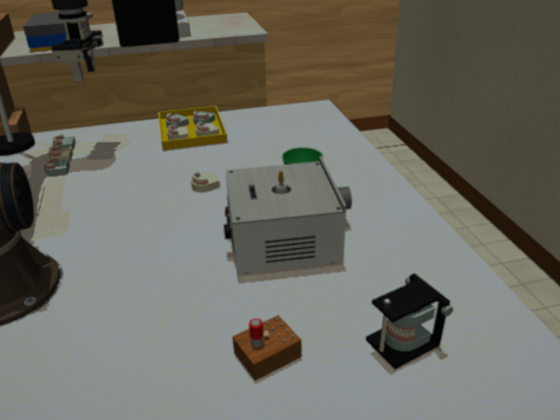

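View pics/top0.png

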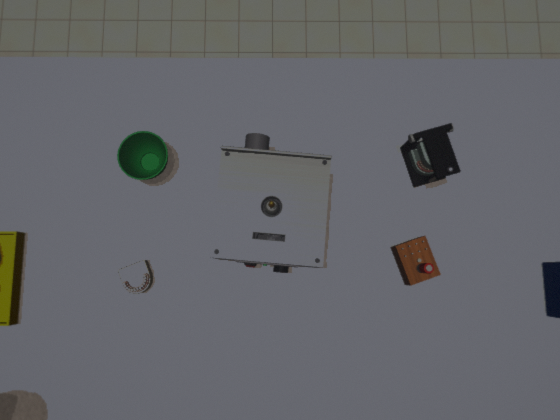

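The side view shows the red knob at (257,330) and the trimmer's slot at (253,192). The top view shows the knob at (427,268), the slot at (269,237) and the collet at (271,206). Next I'll measure them.

```bash
cat > h.py <<'E'
import numpy as np, cv2
from bench import env
def ray(n,p):
    c=env.camera_info(n); q=cv2.undistortPoints(np.array([[p]],float),c['mtx'],np.array([c['k1'],0,0,0,0.]))[0,0]
    R=c['view'][:3,:3];t=c['view'][:3,3]
    d=R.T@np.array([q[0],q[1],1]); return -R.T@t,d/np.linalg.norm(d)
def onz(n,p,z):
    o,d=ray(n,p); return o+d*(z-o[2])/d[2]
def tri(p1,p2):
    A=np.zeros((3,3));b=np.zeros(3);L=[ray("side",p1),ray("top",p2)]
    for o,d in L:
        M=np.eye(3)-np.outer(d,d);A+=M;b+=M@o
    x=np.linalg.solve(A,b); return x,[np.linalg.norm((np.eye(3)-np.outer(d,d))@(x-o)) for o,d in L]
def proj(n,X):
    c=env.camera_info(n);r=cv2.Rodrigues(c['view'][:3,:3])[0]
    return cv2.projectPoints(np.array([X],float),r,c['view'][:3,3],c['mtx'],np.array([c['k1'],0,0,0,0.]))[0][0,0]
def cam(n): return env.get_image(n)[:,:,::-1].copy()
def comps(m,lo=5):
    k,l,s,c=cv2.connectedComponentsWithStats(m.astype(np.uint8)); return [(s[i].tolist(),c[i].round(2)) for i in range(1,k) if s[i][4]>=lo]
E
python3 - <<'E'
from h import *
s=cv2.imread("pics/side0.png");t=cv2.imread("pics/top0.png")
for n,im in(("side",s),("top",t)):
    h=cv2.cvtColor(im,cv2.COLOR_BGR2HSV)
    m=((h[...,0]<5)|(h[...,0]>168))&(h[...,1]>130)&(h[...,2]>60)
    print(n,comps(m,15))
g=cv2.cvtColor(t,cv2.COLOR_BGR2GRAY)
x0,y0=245,225;m=g[225:250,245:295]<90
for a,c in comps(m,20): print('slot top',a,c+[x0,y0])
g2=cv2.cvtColor(s,cv2.COLOR_BGR2GRAY)
m=g2[178:206,240:266]<80
for a,c in comps(m,10): print('slot side',a,c+[240,178])
def crop(im,x,y,w,h,f): return cv2.resize(im[y:y+h,x:x+w],None,fx=f,fy=f,interpolation=cv2.INTER_CUBIC)
cv2.imwrite("pics/c1.png",np.vstack([crop(t,205,140,130,140,4)]))
cv2.imwrite("pics/c2.png",np.hstack([crop(t,385,230,65,60,6),crop(s,225,310,65,60,6)]))
cv2.imwrite("pics/c3.png",crop(s,220,160,140,110,5))
E
```

```text
side [([250, 320, 12, 20, 179], array([255.89, 330.78]))]
top [([424, 263, 10, 11, 47], array([427.91, 267.55]))]
slot top [7, 7, 34, 10, 239] [268.34 236.28]
slot side [9, 7, 8, 14, 80] [252.25 191.74]
```

View pics/c1.png

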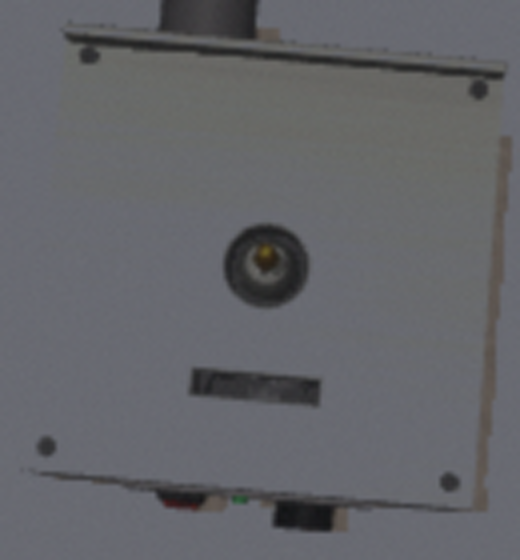

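View pics/c2.png

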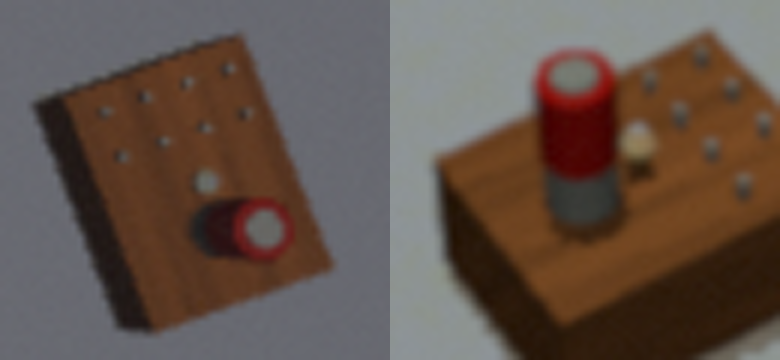

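View pics/c3.png

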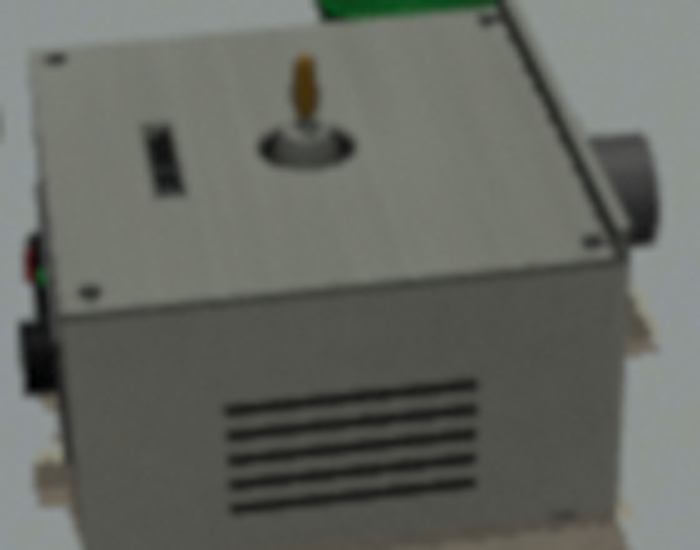

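```bash
python3 - <<'E'
from h import *
np.set_printoptions(precision=1,suppress=True)
print('knobtop tri',tri((255.6,322.3),(428.6,267.8)))
print(onz("top",(428.6,267.8),84),onz("side",(255.6,322.3),84))
f=lambda x,y,ox,oy,k:((x+.5)/k-.5+ox,(y+.5)/k-.5+oy)
T=lambda x,y:onz("top",f(x,y,205,140,4),130)
S=lambda x,y:onz("side",f(x,y,220,160,5),130)
sc=[(89,55),(478,90),(449,482),(46,446)]
P=[T(*p) for p in sc];print('screws top',np.array(P),np.mean(P,0))
ss=[(489,20),(593,242),(90,292),(56,60)]
P=[S(*p) for p in ss];print('screws side',np.array(P),np.mean(P,0))
a=[T(*p) for p in[(190,368),(192,395),(319,405),(321,378)]];print('slot top',np.array(a),np.mean(a,0))
a=[S(*p) for p in[(143,124),(168,124),(186,193),(157,196)]];print('slot side',np.array(a),np.mean(a,0))
print('slot blob',onz("top",(268.34,236.28),130),onz("side",(252.25,191.74),130),tri((252.25,191.74),(268.34,236.28)))
g=cv2.cvtColor(cv2.imread("pics/top0.png"),cv2.COLOR_BGR2GRAY)
m=np.zeros_like(g);m[225:250,245:295]=g[225:250,245:295]<90
r=cv2.minAreaRect(cv2.findNonZero(m));print(r)
# stand top corners in top view
U=lambda x,y:onz("top",f(x,y,385,230,6),40)
print('stand',np.array([U(*p) for p in[(240,36),(333,267),(155,332),(66,97)]]))
E
```

```text
knobtop tri (array([ 468.2, -309.9,   86.1]), [np.float64(0.043171972266500734), np.float64(0.04317197226649503)])
[ 468.3 -310.8   84. ] [ 468.5 -307.7   84. ]
screws top [[696.1 100.4 130. ]
 [678.3 -93.9 130. ]
 [483.4 -76.4 130. ]
 [501.3 118.4 130. ]] [589.8  12.1 130. ]
screws side [[697.4 104.9 130. ]
 [678.8 -90.5 130. ]
 [483.5 -72.  130. ]
 [501.2 122.2 130. ]] [590.2  16.2 130. ]
slot top [[539.1  49.1 130. ]
 [525.9  48.1 130. ]
 [520.9 -13.7 130. ]
 [534.  -14.7 130. ]] [530.   17.2 130. ]
slot side [[527.6  52.9 130. ]
 [537.8  49.9 130. ]
 [533.6  -9.1 130. ]
 [521.9  -8.1 130. ]] [530.2  21.4 130. ]
slot blob [529.9  17.5 130. ] [529.8  19.5 130. ] (array([529.7,  17.5, 131.2]), [np.float64(0.1482853956074443), np.float64(0.14828539560747625)])
((268.38934326171875, 236.27301025390625), (32.87593460083008, 7.233572483062744), 4.969740867614746)
stand [[ 538.4 -322.6   40. ]
 [ 455.  -352.    40. ]
 [ 432.1 -286.6   40. ]
 [ 516.3 -258.1   40. ]]
```

move_arm(
  deltas=[
    [-1,[0.8,-1,0.1],[0,0,-1]],
    [-1,[0.8,-1,0.1],[0,0,-1]],
    [-1,[0.8,-1,0.1],[0,0,-1]],
    [-1,[0.8,-1,0.1],[0,0,-1]],
    [-1,[0.8,-1,0.1],[0,0,-1]],
    [-1,[0.8,-1,0.1],[0,0,-1]],
    [-1,[0.8,-1,0.1],[0,0,-1]],
    [-1,[0.8,-1,0.1],[0,0,-1]],
  ],
  grip_force=15,
)

```text
time_s: 0.77
tcp_pos: [366.1, 401.7, 268.8]
tool_rot: [-3.141, -0.0, -2.607]
wrist_force: [-0.4, 0.1, 1.0]
grip_width: 1.0
```

```bash
python3 -c "
from h import *
s=env.state();print(s['joint_pos'].round(3),s['time_s'],s['tcp_pos'],s['tool_rot'])"
```

```text
[ 1.192  0.126 -0.24   0.    -1.205 -0.657] 0.7667 [366.07603726 401.7143667  268.80221688] [-3.14141879e+00 -2.17749664e-04 -2.60655224e+00]
```

move_arm(
  deltas=[
    [-1,[0.7,-1,0],[0,0,-1]],
    [-1,[0.7,-1,0],[0,0,-1]],
    [-1,[0.7,-1,0],[0,0,-1]],
    [-1,[0.7,-1,0],[0,0,-1]],
    [-1,[0.7,-1,0],[0,0,-1]],
    [-1,[0.7,-1,0],[0,0,-1]],
    [-1,[0.7,-1,0],[0,0,-1]],
    [-1,[0.7,-1,0],[0,0,-1]],
  ],
)

```text
time_s: 1.43
tcp_pos: [541.6, 150.6, 268.1]
tool_rot: [-3.14, -0.0, 2.889]
wrist_force: [-0.2, 0.8, 0.7]
grip_width: 1.0
```

move_arm(
  deltas=[
    [-1,[0,-1,0],[0,0,-1]],
    [-1,[0,-1,0],[0,0,-1]],
    [-1,[0,-1,0],[0,0,-1]],
    [-1,[0,-1,0],[0,0,-1]],
    [-1,[0,-1,0],[0,0,-1]],
    [-1,[0,-1,0],[0,0,-1]],
    [-1,[0,-1,0],[0,0,-1]],
  ],
)

```text
time_s: 2.02
tcp_pos: [538.9, -101.2, 268.2]
tool_rot: [-3.14, 0.0, 2.097]
wrist_force: [1.0, 0.9, -0.2]
grip_width: 0.999
```

move_arm(
  deltas=[
    [-1,[-0.287,-0.858,-0.2],[0,0,-0.25]],
    [-1,[-0.287,-0.858,-0.2],[0,0,-0.25]],
    [-1,[-0.287,-0.858,-0.3],[0,0,-0.25]],
    [-1,[-0.287,-0.858,-0.4],[0,0,-0.25]],
    [-1,[-0.287,-0.858,-0.5],[0,0,-0.25]],
    [-1,[-0.287,-0.858,-0.55],[0,0,-0.25]],
    [-1,[-0.287,-0.858,-0.55],[0,0,-0.25]],
    [-1,[-0.287,-0.858,-0.55],[0,0,-0.25]],
    [-1,[-0.287,-0.858,-0.55],[0,0,-0.25]],
    [-1,[-0.287,-0.858,-0.55],[0,0,-0.25]],
    [-1,[-0.287,-0.858,-0.55],[0,0,-0.25]],
  ],
)

```text
time_s: 2.93
tcp_pos: [469.3, -309.7, 132.4]
tool_rot: [3.14, 0.001, 1.914]
wrist_force: [-0.1, 1.5, -0.1]
grip_width: 0.999
```

```bash
python3 -c "
from h import *
s=env.state();print(s['joint_pos'].round(3),s['time_s'],s['tcp_pos'],s['tool_rot'])
t=cam('top');S=cam('side')
cv2.imwrite('pics/d.png',np.hstack([cv2.resize(t[220:320,360:490],None,fx=3,fy=3),cv2.resize(S[240:373,190:320],None,fx=3,fy=3)[:300*1+99][:300]]))
cv2.imwrite('pics/e.png',cv2.resize(S[220:380,180:340],None,fx=3.5,fy=3.5))"
```

```text
[-0.235  0.273 -0.389  0.    -0.907 -0.993] 2.9333 [ 469.32479155 -309.67715058  132.36957415] [3.13986748e+00 1.41809878e-03 1.91404307e+00]
```

View pics/e.png

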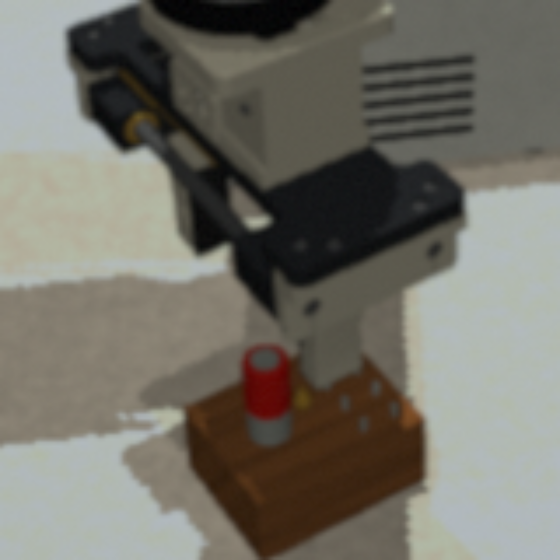

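View pics/d.png

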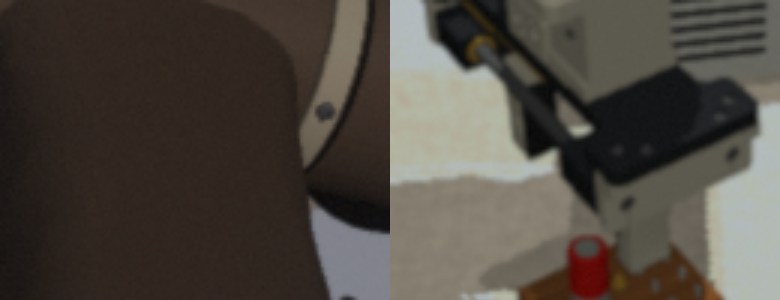

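```bash
python3 -c "
from h import *
s=env.state();p=s['tcp_pos'];y=s['tool_rot'][2];j=np.array([np.cos(y),np.sin(y),0]);k=np.array([-np.sin(y),np.cos(y),0])
S=cam('side')
S=cv2.resize(S[220:380,180:340],None,fx=3.5,fy=3.5)
for a in(-65,-44,44,65):
  for b in(-9.5,9.5):
    q=(proj('side',p+a*j+b*k+[0,0,-17])-[180,220]+.5)*3.5-.5
    print(a,b,q.round()); cv2.circle(S,tuple(int(v) for v in q),2,(255,0,255),-1)
cv2.imwrite('pics/f.png',S)
"
```

```text
-65 -9.5 [365. 389.]
-65 9.5 [327. 408.]
-44 -9.5 [338. 359.]
-44 9.5 [300. 378.]
44 -9.5 [233. 247.]
44 9.5 [196. 263.]
65 -9.5 [210. 222.]
65 9.5 [174. 238.]
```

View pics/f.png

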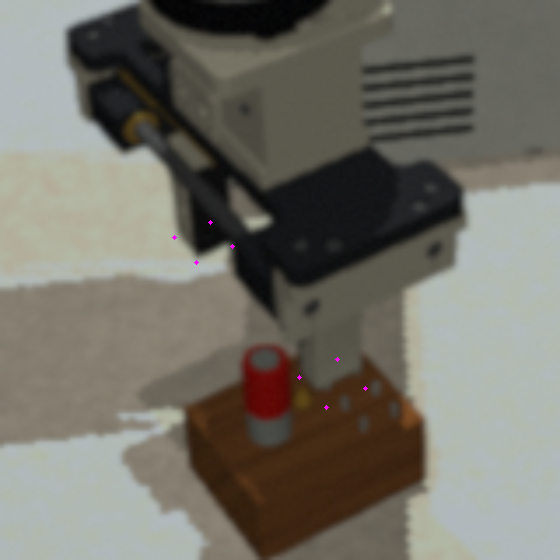

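```bash
python3 -c "
from h import *
s=env.state();print(s['time_s'],s['tcp_pos'],s['wrist_force'])
print(np.linalg.norm(s['qvel']))"
```

```text
3.0833 [ 469.12132295 -309.43682541  132.24487373] [-0.45959803  0.06488309 -0.34763248]
0.005906191927183436
```

move_arm(
  deltas=[
    [-1,[-0.003,-0.005,-0.06],[0,0,0]],
    [-1,[-0.003,-0.005,-0.12],[0,0,0]],
    [-1,[-0.003,-0.005,-0.17],[0,0,0]],
    [-1,[-0.003,-0.005,-0.21],[0,0,0]],
    [-1,[-0.003,-0.005,-0.24],[0,0,0]],
    [-1,[-0.003,-0.005,-0.257],[0,0,0]],
    [-1,[-0.003,-0.005,-0.257],[0,0,0]],
    [-1,[-0.003,-0.005,-0.257],[0,0,0]],
  ],
)

```text
time_s: 3.75
tcp_pos: [467.7, -311.3, 67.1]
tool_rot: [3.141, 0.0, 1.913]
wrist_force: [-0.4, 0.6, -0.3]
grip_width: 1.001
```

```bash
python3 -c "
from h import *
S=cam('side')
s=env.state();print(s['time_s'],s['tcp_pos'],s['wrist_force'])
cv2.imwrite('pics/g.png',cv2.resize(S[250:390,190:330],None,fx=4,fy=4))"
```

```text
3.8 [ 467.84106115 -311.33832153   67.34778759] [0.57692341 0.41229943 0.13979657]
```

View pics/g.png

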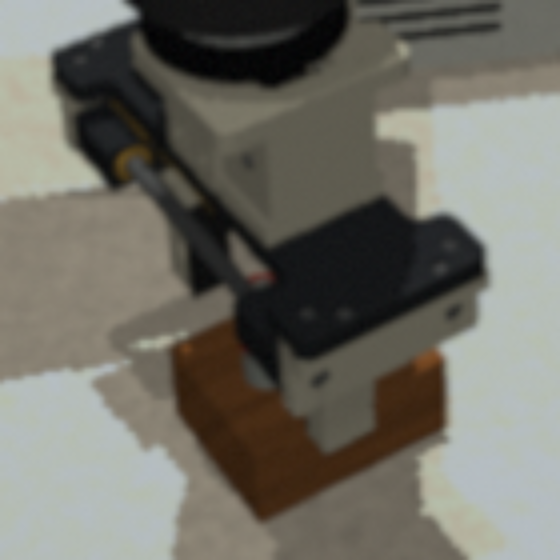

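move_arm(
  deltas=[
    [0.3,[0,0,0],[0,0,0]],
    [0.3,[0,0,0],[0,0,0]],
    [0.3,[0,0,0],[0,0,0]],
    [0.4,[0,0,0],[0,0,0]],
    [0.6,[0,0,0],[0,0,0]],
    [1,[0,0,0],[0,0,0]],
    [1,[0,0,0],[0,0,0]],
    [1,[0,0,0],[0,0,0]],
  ],
  grip_force=20,
)

```text
time_s: 4.47
tcp_pos: [467.4, -311.2, 66.8]
tool_rot: [-3.142, -0.0, 1.913]
wrist_force: [-0.8, -0.5, -0.5]
grip_width: 0.453
```

move_arm(
  deltas=[
    [1,[0,0,0],[0,0,0]],
    [1,[0,0,0],[0,0,0]],
    [1,[0,0,0],[0,0,0]],
    [1,[0,0,0],[0,0,0]],
    [1,[0,0,0],[0,0,0]],
  ],
)

```text
time_s: 4.88
tcp_pos: [467.4, -311.2, 66.8]
tool_rot: [-3.142, -0.0, 1.913]
wrist_force: [-0.1, -0.2, -0.1]
grip_width: 0.251
```

move_arm(
  deltas=[
    [1,[0,0,0.02],[0,0,0]],
    [1,[0,0,0.05],[0,0,0]],
    [1,[0,0,0.09],[0,0,0]],
    [1,[0,0,0.14],[0,0,0]],
    [1,[0,0,0.2],[0,0,0]],
    [1,[0,0,0.27],[0,0,0]],
    [1,[0,0,0.36],[0,0,0]],
    [1,[0,0,0.46],[0,0,0]],
    [1,[0,0,0.56],[0,0,0]],
    [1,[0,0,0.65],[0,0,0]],
    [1,[0,0,0.72],[0,0,0]],
    [1,[0,0,0.76],[0,0,0]],
    [1,[0,0,0.76],[0,0,0]],
    [1,[0,0,0.76],[0,0,0]],
  ],
)

```text
time_s: 6.05
tcp_pos: [467.3, -311.1, 257.0]
tool_rot: [3.141, 0.0, 1.913]
wrist_force: [0.2, -0.3, -2.4]
grip_width: 0.248
```

```bash
python3 -c "
from h import *
S=cam('side')
s=env.state();print(s['time_s'],s['tcp_pos'],s['tool_rot'],s['wrist_force'],s['grip_width'])
cv2.imwrite('pics/k.png',cv2.resize(S[170:370,180:330],None,fx=3,fy=3))"
```

```text
6.1 [ 466.91253049 -310.87650461  256.01807303] [-3.14110938e+00 -9.79055587e-04  1.91285713e+00] [-0.47539127  0.3440793  -1.68868428] 0.24333608978967752
```

View pics/k.png

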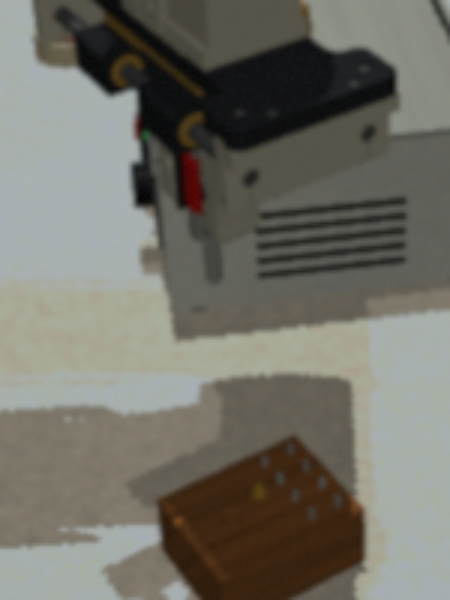

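move_arm(
  deltas=[
    [1,[0.02,0.08,0],[0,0,-0.1]],
    [1,[0.05,0.2,0],[0,0,-0.2]],
    [1,[0.08,0.35,0],[0,0,-0.3]],
    [1,[0.12,0.5,0],[0,0,-0.4]],
    [1,[0.16,0.65,0],[0,0,-0.5]],
    [1,[0.19,0.8,0],[0,0,-0.552]],
    [1,[0.22,0.9,0],[0,0,-0.552]],
    [1,[0.235,0.97,0],[0,0,-0.552]],
    [1,[0.24,1,0],[0,0,-0.552]],
    [1,[0.24,1,0],[0,0,-0.552]],
    [1,[0.24,1,0],[0,0,-0.552]],
  ],
)

```text
time_s: 7.02
tcp_pos: [526.9, -61.3, 255.8]
tool_rot: [-3.14, 0.001, 1.48]
wrist_force: [0.1, 0.4, -0.7]
grip_width: 0.242
```

```bash
python3 -c "
from h import *
s=env.state();print(s['time_s'],s['tcp_pos'],s['tool_rot'],s['wrist_force'],s['grip_width'],s['joint_pos'])"
```

```text
7.0167 [526.90748494 -61.32904451 255.77930376] [-3.13966688e+00  5.58679930e-04  1.48029387e+00] [ 0.08604154  0.41702108 -0.74886113] 0.24171246579999262 [ 2.53987224e-01  1.13227550e-01 -2.84829321e-01 -1.34957236e-04
 -1.17474077e+00 -1.91523436e+00]
```

move_arm(
  deltas=[
    [1,[0,0.04,0],[0,0,0]],
    [1,[0,0.1,-0.02],[0,0,0]],
    [1,[0,0.16,-0.08],[0,0,0]],
    [1,[0,0.2,-0.14],[0,0,0]],
    [1,[0,0.219,-0.19],[0,0,0]],
    [1,[0,0.219,-0.22],[0,0,0]],
    [1,[0,0.219,-0.236],[0,0,0]],
    [1,[0,0.219,-0.236],[0,0,0]],
    [1,[0,0.219,-0.236],[0,0,0]],
  ],
)

```text
time_s: 7.77
tcp_pos: [527.6, -7.1, 198.2]
tool_rot: [3.141, 0.0, 1.479]
wrist_force: [0.1, -0.1, -0.5]
grip_width: 0.244
```

```bash
python3 -c "
from h import *
S=cam('side');t=cam('top')
s=env.state();print(s['time_s'],s['tcp_pos'],s['tool_rot'],s['wrist_force'],s['grip_width'])
cv2.imwrite('pics/l.png',cv2.resize(S[140:230,205:305],None,fx=6,fy=6,interpolation=cv2.INTER_CUBIC))
cv2.imwrite('pics/lt.png',t)"
```

```text
7.8667 [527.88496009  -6.88001762 198.59977783] [ 3.14038493e+00 -2.72308975e-04  1.47893942e+00] [-0.35167627 -0.48590358  0.59592876] 0.24495609957543726
```

View pics/l.png

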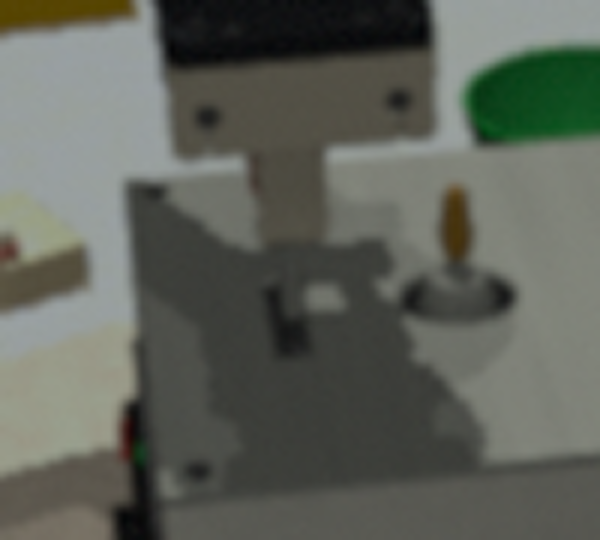

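View pics/lt.png

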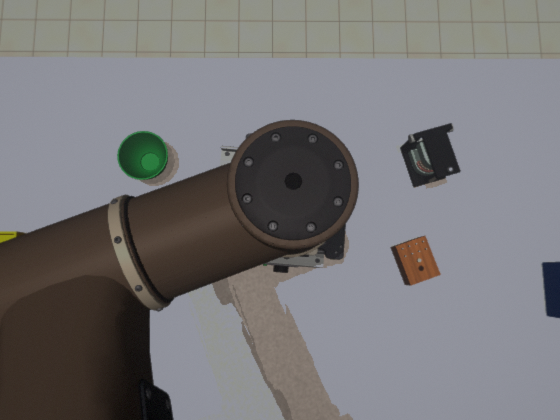

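```bash
python3 -c "
from h import *
S=cam('side');c=S[175:205,235:275]
c=cv2.resize(c,None,fx=16,fy=16,interpolation=cv2.INTER_CUBIC)
c=np.clip(c.astype(float)*2.2-60,0,255).astype(np.uint8)
for X in([528.5,-7,141],[527.5,-7,130],[529.8,17.4,130]):
  print(X,((proj('side',X)-[235,175]+.5)*16).round())
cv2.imwrite('pics/m.png',c)"
```

```text
[528.5, -7, 141] [309. 302.]
[527.5, -7, 130] [306. 378.]
[529.8, 17.4, 130] [287. 284.]
```

View pics/m.png

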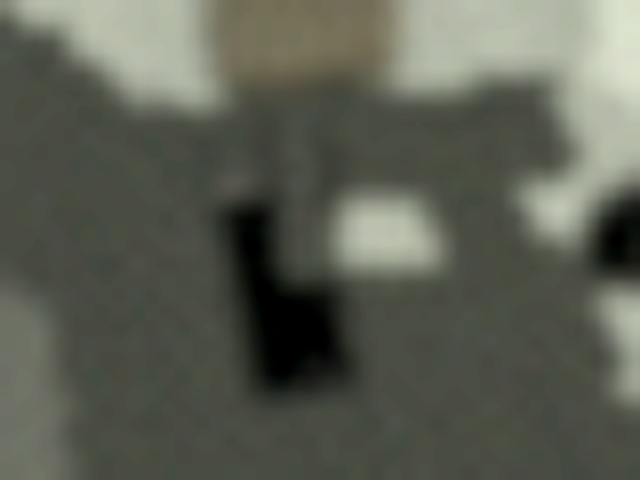

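```bash
python3 -c "
from h import *
for X in([528.5,-7,141],[528.5,-7,130],[527.5,-7,130],[528.5,-8,130]):
  print(X,((proj('side',X)-[235,175]+.5)*16).round())
s=env.state();print(s['time_s'],s['tcp_pos'],s['wrist_force'],s['torque'])"
```

```text
[528.5, -7, 141] [309. 302.]
[528.5, -7, 130] [314. 377.]
[527.5, -7, 130] [306. 378.]
[528.5, -8, 130] [315. 381.]
7.9167 [527.8175654   -6.76824066 198.57841602] [ 0.10110326  0.48052596 -1.3434615 ] [ 0.05014389 -0.10082474  0.0389524 ]
```

move_arm(
  deltas=[
    [1,[-0.004,-0.004,0],[0,0,0]],
    [1,[-0.004,-0.004,0],[0,0,0]],
    [1,[-0.004,-0.004,-0.012],[0,0,0]],
    [1,[-0.004,-0.004,-0.024],[0,0,0]],
    [1,[-0.004,-0.004,-0.032],[0,0,0]],
    [1,[-0.004,-0.004,-0.038],[0,0,0]],
    [1,[-0.004,-0.004,-0.044],[0,0,0]],
    [1,[-0.004,-0.004,-0.05],[0,0,0]],
    [1,[-0.004,-0.004,-0.055],[0,0,0]],
  ],
)

```text
time_s: 8.67
tcp_pos: [526.4, -7.5, 183.9]
tool_rot: [-3.142, 0.0, 1.48]
wrist_force: [-0.3, 0.0, -0.4]
grip_width: 0.245
```

```bash
python3 -c "
from h import *
S=cam('side');c=S[165:205,230:280]
c=cv2.resize(c,None,fx=14,fy=14,interpolation=cv2.INTER_CUBIC)
c=np.clip(c.astype(float)*2.2-60,0,255).astype(np.uint8)
cv2.imwrite('pics/n.png',c)
s=env.state();print(s['time_s'],s['tcp_pos'],s['wrist_force'],s['torque'])"
```

```text
8.7167 [526.30702661  -7.46595812 183.66237268] [-0.37742873  0.70996846 -0.91524215] [-0.01318972 -0.11403163  0.00353076]
```

View pics/n.png

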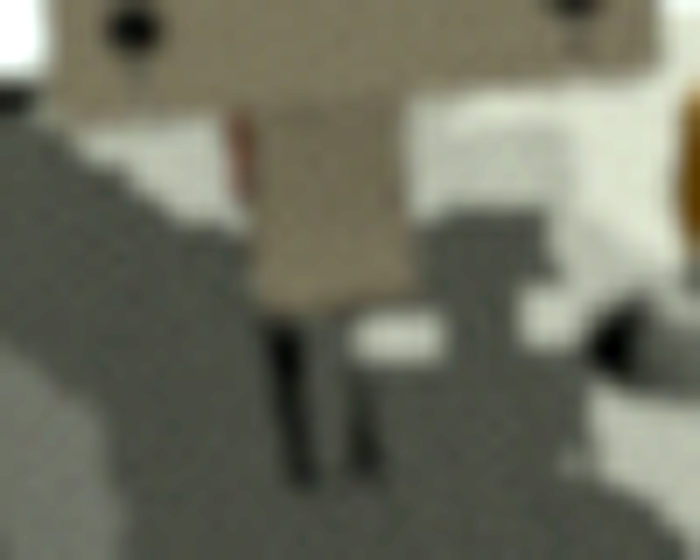

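move_arm(
  deltas=[
    [1,[0,0,-0.006],[0,0,0]],
    [1,[0,0,-0.012],[0,0,0]],
    [1,[0,0,-0.018],[0,0,0]],
    [1,[0,0,-0.024],[0,0,0]],
    [1,[0,0,-0.03],[0,0,0]],
    [1,[0,0,-0.036],[0,0,0]],
    [1,[0,0,-0.04],[0,0,0]],
    [1,[0,0,-0.044],[0,0,0]],
    [1,[0,0,-0.044],[0,0,0]],
  ],
)

```text
time_s: 9.47
tcp_pos: [526.3, -7.5, 172.8]
tool_rot: [-3.141, 0.0, 1.479]
wrist_force: [-0.1, -0.2, -1.1]
grip_width: 0.247
```

move_arm(
  deltas=[
    [1,[0,0,-0.004],[0,0,0]],
    [1,[0,0,-0.008],[0,0,0]],
    [1,[0,0,-0.012],[0,0,0]],
    [1,[0,0,-0.016],[0,0,0]],
    [1,[0,0,-0.016],[0,0,0]],
  ],
)

```text
time_s: 9.88
tcp_pos: [526.3, -7.5, 168.8]
tool_rot: [-3.141, 0.0, 1.479]
wrist_force: [-0.5, 0.4, -1.3]
grip_width: 0.247
```

move_arm(
  deltas=[
    [1,[0,0,-0.003],[0,0,0]],
    [1,[0,0,-0.006],[0,0,0]],
    [1,[0,0,-0.006],[0,0,0]],
  ],
)

```text
time_s: 10.13
tcp_pos: [526.3, -7.5, 167.4]
tool_rot: [-3.141, 0.0, 1.48]
wrist_force: [0.8, -0.2, -0.3]
grip_width: 0.247
```

move_arm(
  deltas=[
    [1,[0,0,-0.002],[0,0,0]],
    [1,[0,0,-0.004],[0,0,0]],
    [1,[0,0,-0.004],[0,0,0]],
  ],
)

```text
time_s: 10.38
tcp_pos: [526.6, -7.5, 166.7]
tool_rot: [3.141, -0.0, 1.48]
wrist_force: [-0.8, 0.1, 0.0]
grip_width: 0.245
```

move_arm(
  deltas=[
    [1,[0,0,-0.002],[0,0,0]],
    [1,[0,0,-0.002],[0,0,0]],
    [1,[0,0,-0.002],[0,0,0]],
  ],
)

```text
time_s: 10.63
tcp_pos: [526.6, -7.5, 166.5]
tool_rot: [3.141, -0.0, 1.48]
wrist_force: [-0.8, 0.0, 3.6]
grip_width: 0.248
```

move_arm(
  deltas=[
    [1,[0.0003,0.003,0],[0,0,0]],
    [1,[0.0005,0.006,0],[0,0,0]],
    [1,[0.0005,0.006,0],[0,0,0]],
  ],
)

```text
time_s: 10.88
tcp_pos: [526.7, -6.4, 166.4]
tool_rot: [3.141, 0.001, 1.48]
wrist_force: [-0.4, -2.9, 5.9]
grip_width: 0.247
```

move_arm(
  deltas=[
    [1,[0.0003,0.003,0],[0,0,0]],
    [1,[0.0005,0.006,0],[0,0,0]],
    [1,[0.0005,0.006,0],[0,0,0]],
  ],
)

```text
time_s: 11.13
tcp_pos: [526.8, -4.9, 166.5]
tool_rot: [3.141, 0.001, 1.48]
wrist_force: [-0.4, -3.8, 5.9]
grip_width: 0.247
```

move_arm(
  deltas=[
    [1,[0.0003,0.003,0.0006],[0,0,0]],
    [1,[0.0005,0.006,0.0006],[0,0,0]],
    [1,[0.0005,0.006,0.0006],[0,0,0]],
  ],
)

```text
time_s: 11.38
tcp_pos: [527.0, -3.2, 166.5]
tool_rot: [3.141, 0.001, 1.48]
wrist_force: [-0.9, -3.5, 4.0]
grip_width: 0.246
```

move_arm(
  deltas=[
    [1,[0.0003,0.003,0],[0,0,0]],
    [1,[0.0005,0.006,0],[0,0,0]],
    [1,[0.0005,0.006,0],[0,0,0]],
  ],
)

```text
time_s: 11.63
tcp_pos: [527.1, -1.7, 166.5]
tool_rot: [3.141, 0.0, 1.48]
wrist_force: [-0.7, -2.8, 5.9]
grip_width: 0.244
```

move_arm(
  deltas=[
    [1,[0.0003,0.003,0],[0,0,0]],
    [1,[0.0005,0.006,0],[0,0,0]],
    [1,[0.0005,0.006,0],[0,0,0]],
  ],
)

```text
time_s: 11.88
tcp_pos: [527.2, -0.2, 166.5]
tool_rot: [3.141, 0.0, 1.48]
wrist_force: [-0.3, -3.3, 4.9]
grip_width: 0.246
```

move_arm(
  deltas=[
    [1,[0.0003,0.003,0],[0,0,0]],
    [1,[0.0005,0.006,0],[0,0,0]],
    [1,[0.0005,0.006,0],[0,0,0]],
  ],
)

```text
time_s: 12.13
tcp_pos: [527.3, 1.3, 166.5]
tool_rot: [3.141, 0.001, 1.48]
wrist_force: [-0.3, -4.3, 5.1]
grip_width: 0.245
```

move_arm(
  deltas=[
    [1,[0.0003,0.003,0],[0,0,0]],
    [1,[0.0005,0.006,0],[0,0,0]],
    [1,[0.0005,0.006,0],[0,0,0]],
  ],
)

```text
time_s: 12.38
tcp_pos: [527.5, 2.8, 166.5]
tool_rot: [3.141, 0.001, 1.48]
wrist_force: [0.7, -3.7, 5.9]
grip_width: 0.244
```

move_arm(
  deltas=[
    [1,[0.0003,0.003,0],[0,0,0]],
    [1,[0.0005,0.006,0],[0,0,0]],
    [1,[0.0005,0.006,0],[0,0,0]],
  ],
)

```text
time_s: 12.63
tcp_pos: [527.6, 4.3, 166.5]
tool_rot: [3.141, 0.001, 1.48]
wrist_force: [-0.9, -3.3, 5.1]
grip_width: 0.249
```

move_arm(
  deltas=[
    [1,[0.0003,0.003,0],[0,0,0]],
    [1,[0.0005,0.006,0],[0,0,0]],
    [1,[0.0005,0.006,0],[0,0,0]],
  ],
)

```text
time_s: 12.88
tcp_pos: [527.7, 5.8, 166.5]
tool_rot: [3.141, 0.001, 1.48]
wrist_force: [-0.6, -2.6, 5.4]
grip_width: 0.244
```

move_arm(
  deltas=[
    [1,[0.0003,0.003,0],[0,0,0]],
    [1,[0.0005,0.006,0],[0,0,0]],
    [1,[0.0005,0.006,0],[0,0,0]],
  ],
)

```text
time_s: 13.13
tcp_pos: [527.8, 7.3, 166.5]
tool_rot: [3.141, 0.001, 1.48]
wrist_force: [0.1, -3.3, 4.8]
grip_width: 0.245
```

move_arm(
  deltas=[
    [1,[0.0003,0.003,0],[0,0,0]],
    [1,[0.0005,0.006,0],[0,0,0]],
    [1,[0.0005,0.006,0],[0,0,0]],
  ],
)

```text
time_s: 13.38
tcp_pos: [527.9, 8.8, 166.5]
tool_rot: [3.141, 0.001, 1.48]
wrist_force: [-0.6, -3.9, 6.0]
grip_width: 0.243
```

move_arm(
  deltas=[
    [1,[0.0003,0.003,0],[0,0,0]],
    [1,[0.0005,0.006,0],[0,0,0]],
    [1,[0.0005,0.006,0],[0,0,0]],
  ],
)

```text
time_s: 13.63
tcp_pos: [528.1, 10.3, 166.5]
tool_rot: [3.141, 0.0, 1.48]
wrist_force: [0.2, -3.6, 5.3]
grip_width: 0.244
```

move_arm(
  deltas=[
    [1,[0.0003,0.003,0],[0,0,0]],
    [1,[0.0005,0.006,0],[0,0,0]],
    [1,[0.0005,0.006,0],[0,0,0]],
  ],
)

```text
time_s: 13.88
tcp_pos: [528.2, 11.8, 166.5]
tool_rot: [3.141, 0.0, 1.48]
wrist_force: [0.9, -3.9, 5.9]
grip_width: 0.249
```

move_arm(
  deltas=[
    [1,[0.0003,0.003,0],[0,0,0]],
    [1,[0.0005,0.006,0],[0,0,0]],
    [1,[0.0005,0.006,0],[0,0,0]],
  ],
)

```text
time_s: 14.13
tcp_pos: [528.3, 13.3, 166.5]
tool_rot: [3.141, 0.001, 1.48]
wrist_force: [-0.1, -2.4, 5.4]
grip_width: 0.246
```

move_arm(
  deltas=[
    [1,[0.0003,0.003,0],[0,0,0]],
    [1,[0.0005,0.006,0],[0,0,0]],
    [1,[0.0005,0.006,0],[0,0,0]],
  ],
)

```text
time_s: 14.38
tcp_pos: [528.4, 14.8, 166.5]
tool_rot: [3.141, 0.001, 1.48]
wrist_force: [-0.5, -3.6, 6.0]
grip_width: 0.248
```

move_arm(
  deltas=[
    [1,[0.0003,0.003,0],[0,0,0]],
    [1,[0.0005,0.006,0],[0,0,0]],
    [1,[0.0005,0.006,0],[0,0,0]],
  ],
)

```text
time_s: 14.63
tcp_pos: [528.6, 16.3, 166.5]
tool_rot: [3.141, 0.001, 1.48]
wrist_force: [0.6, -3.5, 6.1]
grip_width: 0.245
```

move_arm(
  deltas=[
    [1,[0.0003,0.003,0],[0,0,0]],
    [1,[0.0005,0.006,0],[0,0,0]],
    [1,[0.0005,0.006,0],[0,0,0]],
  ],
)

```text
time_s: 14.88
tcp_pos: [528.7, 17.8, 166.5]
tool_rot: [3.141, 0.001, 1.48]
wrist_force: [-0.6, -3.0, 5.0]
grip_width: 0.247
```

move_arm(
  deltas=[
    [1,[0.0003,0.003,0],[0,0,0]],
    [1,[0.0005,0.006,0],[0,0,0]],
    [1,[0.0005,0.006,0],[0,0,0]],
  ],
)

```text
time_s: 15.13
tcp_pos: [528.8, 19.3, 166.5]
tool_rot: [3.141, 0.001, 1.48]
wrist_force: [-0.5, -4.4, 6.2]
grip_width: 0.241
```

move_arm(
  deltas=[
    [1,[0.0003,0.003,0],[0,0,0]],
    [1,[0.0005,0.006,0],[0,0,0]],
    [1,[0.0005,0.006,0],[0,0,0]],
  ],
)

```text
time_s: 15.38
tcp_pos: [528.9, 20.8, 166.5]
tool_rot: [3.141, 0.001, 1.48]
wrist_force: [-1.4, -2.5, 5.2]
grip_width: 0.249
```

move_arm(
  deltas=[
    [1,[0.0003,0.003,0],[0,0,0]],
    [1,[0.0005,0.006,0],[0,0,0]],
    [1,[0.0005,0.006,0],[0,0,0]],
  ],
)

```text
time_s: 15.63
tcp_pos: [529.1, 22.3, 166.5]
tool_rot: [3.141, 0.001, 1.48]
wrist_force: [-0.4, -3.9, 5.2]
grip_width: 0.245
```

move_arm(
  deltas=[
    [1,[0.0003,0.003,0],[0,0,0]],
    [1,[0.0005,0.006,0],[0,0,0]],
    [1,[0.0005,0.006,0],[0,0,0]],
  ],
)

```text
time_s: 15.88
tcp_pos: [529.2, 23.8, 166.5]
tool_rot: [3.141, 0.001, 1.48]
wrist_force: [-0.3, -2.8, 6.2]
grip_width: 0.246
```

move_arm(
  deltas=[
    [1,[0.0003,0.003,0],[0,0,0]],
    [1,[0.0005,0.006,0],[0,0,0]],
    [1,[0.0005,0.006,0],[0,0,0]],
  ],
)

```text
time_s: 16.13
tcp_pos: [529.3, 25.3, 166.5]
tool_rot: [3.141, 0.001, 1.48]
wrist_force: [-0.3, -3.7, 5.6]
grip_width: 0.243
```

move_arm(
  deltas=[
    [1,[0.0003,0.003,0],[0,0,0]],
    [1,[0.0005,0.006,0],[0,0,0]],
    [1,[0.0005,0.006,0],[0,0,0]],
  ],
)

```text
time_s: 16.38
tcp_pos: [529.4, 26.8, 166.5]
tool_rot: [3.141, 0.001, 1.48]
wrist_force: [0.1, -4.2, 6.2]
grip_width: 0.246
```

move_arm(
  deltas=[
    [1,[0.0003,0.003,0],[0,0,0]],
    [1,[0.0005,0.006,0],[0,0,0]],
    [1,[0.0005,0.006,0],[0,0,0]],
  ],
)

```text
time_s: 16.63
tcp_pos: [529.5, 28.3, 166.5]
tool_rot: [3.141, 0.001, 1.48]
wrist_force: [-0.8, -3.3, 5.6]
grip_width: 0.246
```

move_arm(
  deltas=[
    [1,[0.0003,0.003,0],[0,0,0]],
    [1,[0.0005,0.006,0],[0,0,0]],
    [1,[0.0005,0.006,0],[0,0,0]],
  ],
)

```text
time_s: 16.88
tcp_pos: [529.7, 29.9, 166.4]
tool_rot: [3.141, 0.0, 1.48]
wrist_force: [-0.4, -2.9, 5.7]
grip_width: 0.242
```

move_arm(
  deltas=[
    [1,[0.0003,0.003,0],[0,0,0]],
    [1,[0.0005,0.006,0],[0,0,0]],
    [1,[0.0005,0.006,0],[0,0,0]],
  ],
)

```text
time_s: 17.13
tcp_pos: [529.7, 31.6, 166.2]
tool_rot: [3.141, -0.0, 1.479]
wrist_force: [0.4, -2.3, 4.2]
grip_width: 0.245
```

move_arm(
  deltas=[
    [1,[0.0003,0.003,0],[0,0,0]],
    [1,[0.0003,0.003,0],[0,0,0]],
    [1,[0.0003,0.003,0],[0,0,0]],
  ],
)

```text
time_s: 17.38
tcp_pos: [529.5, 32.8, 165.7]
tool_rot: [-3.141, -0.001, 1.479]
wrist_force: [0.3, 1.6, -0.2]
grip_width: 0.245
```

move_arm(
  deltas=[
    [1,[0.0001,0.002,-0.003],[0,0,0]],
    [1,[0.0001,0.002,-0.006],[0,0,0]],
    [1,[0.0001,0.002,-0.006],[0,0,0]],
  ],
)

```text
time_s: 17.63
tcp_pos: [529.9, 33.2, 164.6]
tool_rot: [3.141, -0.001, 1.48]
wrist_force: [0.4, 1.0, 1.5]
grip_width: 0.246
```

move_arm(
  deltas=[
    [1,[0,0.002,-0.003],[0,0,0]],
    [1,[0,0.002,-0.006],[0,0,0]],
    [1,[0,0.002,-0.006],[0,0,0]],
  ],
)

```text
time_s: 17.88
tcp_pos: [530.0, 33.6, 163.1]
tool_rot: [3.141, -0.001, 1.48]
wrist_force: [1.4, 3.3, -0.3]
grip_width: 0.247
```

move_arm(
  deltas=[
    [1,[0,0.003,0],[0,0,0]],
    [1,[0,0.003,0],[0,0,0]],
    [1,[0,0.003,0],[0,0,0]],
  ],
)

```text
time_s: 18.13
tcp_pos: [529.7, 34.0, 163.1]
tool_rot: [-3.141, 0.0, 1.48]
wrist_force: [1.8, 2.0, -0.7]
grip_width: 0.245
```

move_arm(
  deltas=[
    [1,[0,0.003,0],[0,0,0]],
    [1,[0,0.003,-0.003],[0,0,0]],
    [1,[0,0.003,-0.006],[0,0,0]],
    [1,[0,0.003,-0.006],[0,0,0]],
  ],
)

```text
time_s: 18.47
tcp_pos: [529.4, 34.6, 161.4]
tool_rot: [-3.141, 0.0, 1.479]
wrist_force: [-0.1, 0.6, -0.3]
grip_width: 0.247
```

Lateral forces have cleared and the pin is going down freely. I'll keep lowering it.

move_arm(
  deltas=[
    [1,[0,0,-0.004],[0,0,0]],
    [1,[0,0,-0.008],[0,0,0]],
    [1,[0,0,-0.012],[0,0,0]],
    [1,[0,0,-0.012],[0,0,0]],
  ],
)

```text
time_s: 18.8
tcp_pos: [529.5, 34.7, 158.4]
tool_rot: [-3.141, 0.0, 1.479]
wrist_force: [-0.2, 0.3, -0.3]
grip_width: 0.244
```

move_arm(
  deltas=[
    [1,[0,0,-0.004],[0,0,0]],
    [1,[0,0,-0.006],[0,0,0]],
    [1,[0,0,-0.006],[0,0,0]],
  ],
)

```text
time_s: 19.05
tcp_pos: [529.7, 34.8, 157.1]
tool_rot: [-3.141, 0.0, 1.48]
wrist_force: [0.6, 0.7, -0.8]
grip_width: 0.245
```

move_arm(
  deltas=[
    [1,[0,0,-0.002],[0,0,0]],
    [1,[0,0,-0.003],[0,0,0]],
    [1,[0,0,-0.003],[0,0,0]],
  ],
)

```text
time_s: 19.3
tcp_pos: [529.8, 34.8, 156.7]
tool_rot: [3.141, -0.0, 1.48]
wrist_force: [-1.9, 0.2, 2.7]
grip_width: 0.244
```

move_arm(
  deltas=[
    [1,[0,0,-0.001],[0,0,0]],
    [1,[0,0,-0.001],[0,0,0]],
    [1,[0,0,-0.001],[0,0,0]],
  ],
)

```text
time_s: 19.55
tcp_pos: [529.9, 34.8, 156.7]
tool_rot: [3.141, -0.0, 1.48]
wrist_force: [-1.7, 0.5, 6.0]
grip_width: 0.246
```

```bash
python3 -c "
from h import *
S=cam('side');c=S[140:210,220:300]
c=cv2.resize(c,None,fx=8,fy=8,interpolation=cv2.INTER_CUBIC)
c=np.clip(c.astype(float)*1.8-40,0,255).astype(np.uint8)
cv2.imwrite('pics/o.png',c)
s=env.state();print(s['time_s'],s['tcp_pos'],s['wrist_force'],s['torque'])"
```

```text
19.6 [529.94473467  34.77890468 156.65214397] [-1.54539772 -0.48777933  6.09412352] [0.05363378 0.57074364 0.03356258]
```

View pics/o.png

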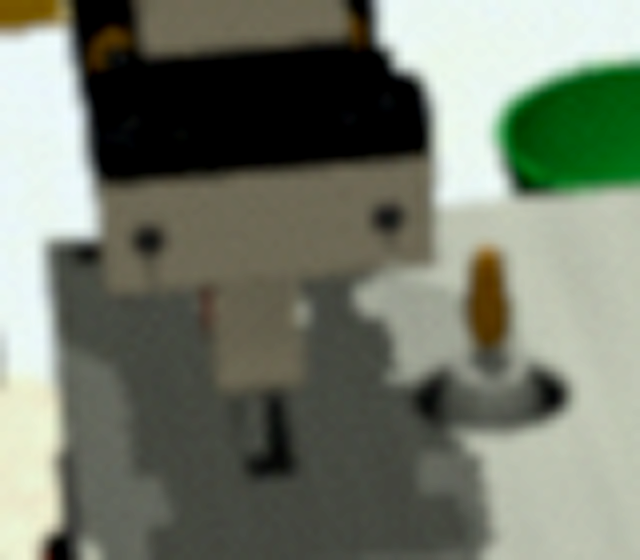

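move_arm(
  deltas=[
    [1,[0,0,0.002],[0,0,0]],
    [1,[0,0,0.002],[0,0,0]],
    [0.4,[0,0,0.002],[0,0,0]],
    [0.3,[0,0,0.002],[0,0,0]],
    [0.3,[0,0,0.002],[0,0,0]],
    [0.3,[0,0,0.002],[0,0,0]],
  ],
  grip_force=15,
)

```text
time_s: 20.1
tcp_pos: [529.7, 34.8, 156.5]
tool_rot: [-3.141, 0.0, 1.479]
wrist_force: [0.4, -0.8, 0.2]
grip_width: 0.346
```

```bash
python3 -c "
from h import *
S=cam('side');c=S[140:210,220:300]
c=cv2.resize(c,None,fx=8,fy=8,interpolation=cv2.INTER_CUBIC)
c=np.clip(c.astype(float)*1.8-40,0,255).astype(np.uint8)
cv2.imwrite('pics/p.png',c)
s=env.state();print(s['time_s'],s['tcp_pos'],s['wrist_force'],s['torque'])"
```

```text
20.15 [529.72550118  34.77139064 156.57558612] [0.09001423 0.45948538 0.09128458] [ 2.53460537e-02 -2.14116051e-01 -1.75616179e-04]
```

View pics/p.png

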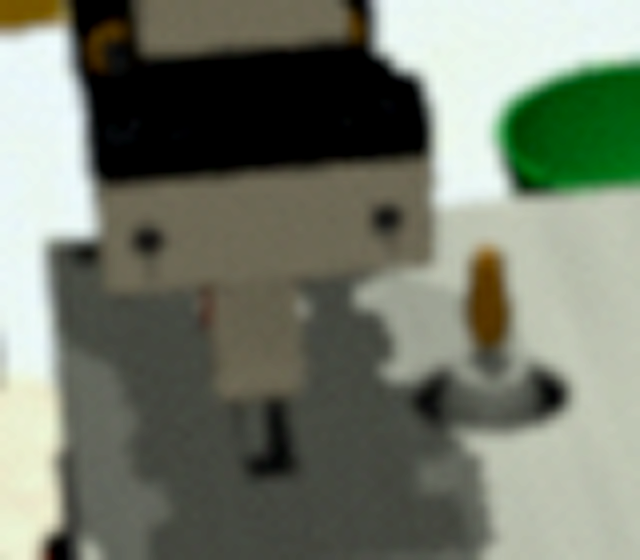

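move_arm(
  deltas=[
    [-0.2,[0,0,0.002],[0,0,0]],
    [-0.4,[0,0,0.002],[0,0,0]],
    [-0.4,[0,0,0.002],[0,0,0]],
    [-0.4,[0,0,0.002],[0,0,0]],
    [-0.4,[0,0,0.002],[0,0,0]],
    [-0.4,[0,0,0.02],[0,0,0]],
    [-0.4,[0,0,0.06],[0,0,0]],
    [-0.4,[0,0,0.12],[0,0,0]],
    [-0.4,[0,0,0.2],[0,0,0]],
    [-0.4,[0,0,0.3],[0,0,0]],
    [-0.4,[0,0,0.4],[0,0,0]],
    [-0.4,[0,0,0.4],[0,0,0]],
  ],
)

```text
time_s: 21.15
tcp_pos: [532.2, 35.1, 263.0]
tool_rot: [3.133, -0.002, 1.48]
wrist_force: [1.5, 0.5, 1.4]
grip_width: 0.701
```

```bash
python3 -c "
from h import *
S=cam('side');c=S[140:210,220:300]
c=cv2.resize(c,None,fx=8,fy=8,interpolation=cv2.INTER_CUBIC)
c=np.clip(c.astype(float)*1.8-40,0,255).astype(np.uint8)
cv2.imwrite('pics/q.png',c)
s=env.state();print(s['time_s'],s['tcp_pos'],s['wrist_force'],s['grip_width'])"
```

```text
21.2 [531.32306362  35.14870962 260.60502899] [-0.96239767 -0.8349318  -0.83727039] 0.7018944742890006
```

View pics/q.png

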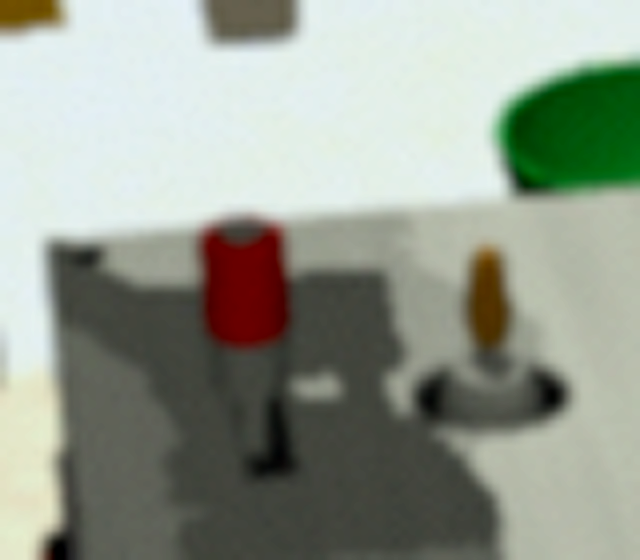

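move_arm(
  deltas=[
    [-0.4,[0,0.2,0],[0,0,0]],
    [-0.4,[-0.1,0.4,0],[0,0,0]],
    [-0.4,[-0.2,0.6,0],[0,0,0]],
    [-0.4,[-0.3,0.8,0],[0,0,0]],
    [-0.4,[-0.4,1,0],[0,0,0]],
    [-0.4,[-0.5,1,0],[0,0,0]],
    [-0.4,[-0.5,1,0],[0,0,0]],
    [-0.4,[-0.5,1,0],[0,0,0]],
    [-0.4,[-0.5,1,0],[0,0,0]],
  ],
)

```text
time_s: 21.95
tcp_pos: [403.3, 286.1, 256.8]
tool_rot: [-3.141, -0.0, 1.484]
wrist_force: [-0.0, -0.0, 0.2]
grip_width: 0.7
```

move_arm(
  deltas=[
    [-0.4,[-0.1,0.2,0],[0,0,0]],
    [-0.4,[-0.2,0.4,0],[0,0,0]],
    [-0.4,[-0.3,0.6,0],[0,0,0]],
    [-0.4,[-0.4,0.8,0],[0,0,0]],
    [-0.4,[-0.4,0.9,0],[0,0,0]],
    [-0.4,[-0.4,0.9,0],[0,0,0]],
    [-0.4,[-0.4,0.9,0],[0,0,0]],
    [-0.4,[-0.4,0.9,0],[0,0,0]],
  ],
)

```text
time_s: 22.62
tcp_pos: [304.8, 510.6, 255.5]
tool_rot: [-3.141, 0.002, 1.48]
wrist_force: [-0.7, -1.7, 0.1]
grip_width: 0.697
```

```bash
python3 -c "
from h import *
S=cam('side');t=cam('top');cv2.imwrite('pics/r_s.png',S);cv2.imwrite('pics/r_t.png',t)
cv2.imwrite('pics/r.png',np.hstack([cv2.resize(S[150:210,225:290],None,fx=6,fy=6,interpolation=cv2.INTER_CUBIC),cv2.resize(t[190:250,235:300],None,fx=6,fy=6,interpolation=cv2.INTER_CUBIC)]))
s=env.state();print(s['time_s'],s['tcp_pos'],s['wrist_force'],s['grip_width'])"
```

```text
22.7167 [305.47625369 508.86646443 256.20310299] [ 0.120198   -0.20340451  0.07654229] 0.6998877684941496
```

View pics/r.png

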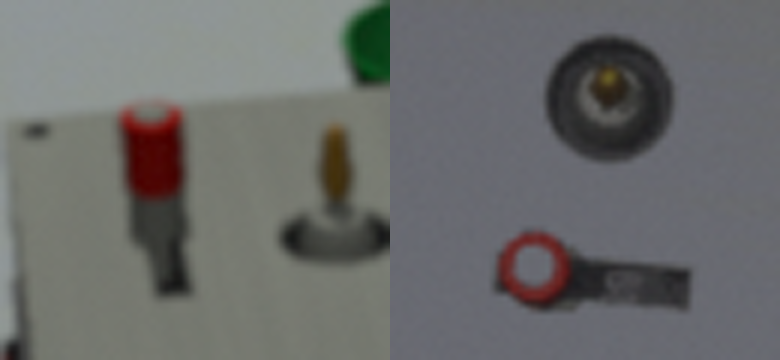

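View pics/r_t.png

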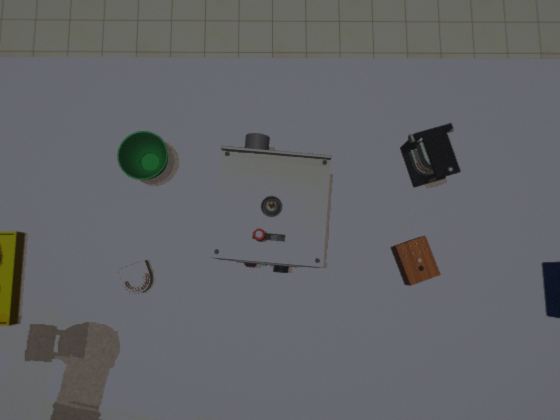

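```bash
python3 -c "
from h import *
f=lambda x,y,ox,oy:((x+.5)/6-.5+ox,(y+.5)/6-.5+oy)
a=f(152.5,113,225,150);b=f(145,268,235,190);print(a,b,tri(a,b))
for z in(174,184): print(z,onz('top',b,z),proj('side',onz('top',b,z)))
import numpy as np
t0=cv2.imread('pics/top0.png').astype(int);t1=cv2.imread('pics/r_t.png').astype(int)
d=np.abs(t0-t1).max(2)
for n,(x,y,w,h) in dict(bowl=(110,125,65,60),cast=(115,255,40,42),artic=(395,118,70,75)).items(): print(n,(d[y:y+h,x:x+w]>30).sum())
"
```

```text
(250.0, 168.41666666666666) (258.75, 234.25) (array([530.16120646,  34.35200845, 176.6870106 ]), [np.float64(0.45837508806381866), np.float64(0.45837508806401506)])
174 [529.94582334  34.50605429 174.        ] [249.73556023 169.60222655]
184 [529.04634244  34.12641607 184.        ] [249.05884198 165.36891098]
bowl 0
cast 0
artic 0
```

```bash
python3 -c "
from bench import env
print(env.finish_job())"
```

```text
the job is handed in; nothing more can be done
None
```

The lock pin is standing in the notch with its collar down on the trimmer's table. The gripper has let go and the arm is clear. I handed the job in at about 23 s of the 51 s allowed.

- **Finding the notch:** I lifted the pin from the stand, lowered it through the -y end of the slot, and drew it towards +y with about 5–6 N of downward force. It dropped in about 17 mm past the slot's middle. I then eased it about 2 mm further along to take off light wall contact (up to about 3 N).
- **Seating:** It bottomed 9.8 mm below the flange level, against the 10 mm expected. The final seating push was about 6 N.
- **Last checks:** Both cameras show the pin upright in the slot. The knob top triangulates to 176.7 mm. The same method read 2.1 mm too high on the stand, so the corrected value is about 174.6 mm, against 174 mm when fully down. The bowl, cast and articulator showed no change in the top picture.
- **Disagreements:** The two cameras differed by 2–4 mm. I used the top camera for positions and checked the slot entry in the side view. No check failed.

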